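# Shift the proof press into the blue gear

### The job

Change gear on the tabletop proof press: with the fingertips, push the selector lever through its H-shaped gate into the slot marked with the blue dot, fully home, and leave it there. Push gently, do not grip the lever, and never run it into the slot with the yellow dot. Leave the ink jar, the sanding block and the gouge where they are.

Things in the scene. Friction and masses are not known exactly. Their poses are not given: they have to be found in the camera images.
- press: Grey-green tabletop press fixed to the bench; place and yaw vary. Origin: underside centre of its selector gearbox, a block 180 (x) x 170 (y) x 100 mm high. Press axes: x fore (away from the robot at yaw 0), y left, z up. Its bed and 80 mm roller lie to the right, y = -100 to -475 mm, x within +-170 mm, at most 170 mm high.
- gate (a point): Centre of the H gate, on top of the bright 150 x 140 mm plate, 114 mm above the bench; axes as the press. Two lanes run along x at y = +18 (left) and y = -18 mm (right), 17 mm wide, 48 mm long; a 19 mm wide cross channel along y joins them at x = 0. Four 18 mm dots mark the lanes' ends, at x = +-38, y = +-38 mm: red (fore left), white (aft left), blue and yellow (right, either way round).
- pivot (a point): Point in the gearbox, 50 mm above the bench on its vertical axis, about which the lever tilts fore-aft and sideways; axes as the press. The lever's stem, 12 mm thick, runs in the gate's lanes, so it can change lanes only while the knob is within about 6 mm of press x = 0. Friction holds it where it is left: about 2.5 N to move at the knob, more when fast; at the gate's edges it stops hard.
- knob (a point): Centre of the lever's black ball knob, 36 mm wide, 140 mm from the pivot: 190 mm above the bench when upright, about 180 mm in a slot. It starts anywhere along the left lane (press y about +38, x within +-34 mm). In the right lane it is at press y = -33 to -43 mm (outer stop about -42); fully home in a slot it is at press x = +37 or -37 mm, over that slot's dot.
- fore_aft (a joint): Lean of the lever fore and aft, rad: 0 upright, positive when the knob leans to press +x; about +-0.27 fully home in a slot.
- cross (a joint): Lean of the lever sideways, rad: 0 upright, positive when the knob leans to press +y (left); about +0.27 in the left lane and -0.27 in the right lane.
- dot_blue: Flat blue dot, 18 mm wide, on the gate plate (114 mm above the bench), at press x = +38 or -38 mm, y = -38 mm: marks the slot to engage. The knob fully home in this slot stands right above it.
- dot_yellow: Flat yellow dot, 18 mm wide, on the gate plate at the other end of the same (right) lane: the slot that must not be entered.
- ink_jar: Loose dark red jar with a black lid, 56 mm wide, 60 mm high, left of the gearbox; origin at its underside centre. Leave alone.
- sanding_block: Loose teal sanding block, 65 x 100 x 28 mm high, beyond the gearbox; origin at its underside centre. Leave alone.
- gouge: Loose carving gouge with a wooden handle, 170 mm long, 18 mm thick, lying between robot and gearbox; origin on its underside near the middle. Leave alone.

How it is judged:
By the outcome, as a careful person would: the job done as asked, in the order asked, and still so for the second after the job is handed in, with the robot touching nothing.
It also fails if it takes over 58 s, if anything falls off the work surface, if the arm or the gripper's body presses on something with over 40 N, if the wrist force passes 120 N, or if a joint passes its speed limit or range.

### The arm

A 6-joint arm with a two-finger parallel gripper is mounted at the origin on the work surface. World frame = base frame: x ahead of the robot, y to its left, z up, the work surface at z = 0. Lengths are in m, angles in rad, forces in N, time in s.
With the tool pointing down it reaches from about 0.225 to 0.875 m from the base axis. Payload 3.4 kg.
Tool frame: the origin (TCP) lies at the very end of the fingers, on their centre line; the grasp point (between the pads) lies 19 mm behind it; z points along the fingers, x is the direction in which the jaws open and shut, and the axes are right-handed (so a half turn about z gives the same grasp; the last joint's range is limited). The gripper opens to 85 mm and grips with 20 to 120 N. Pads are 22 mm wide; open, the fingers measure 114 mm over their backs; the gripper's body (76 mm by 85 mm) begins 54 mm behind the grasp point. The pads swing forward as they close: fully open they stand 13 mm farther back than shut.
Start: joints at [1.006, 0.276, 1.505, -0, 1.361, -0.121], TCP at [0.247, 0.519, 0.231] pointing down, gripper open.
Joint ranges: [-2.89, 2.89], [-0.75, 2.08], [0.22, 2.7], [-1.18, 4.32], [0.11, 2.71], [-2.7, 2.7]. Speed limits (rad/s): [2.57, 2.57, 3.14, 3.14, 3.14, 3.14].

### API

Orientations are given as a unit quaternion [w, x, y, z].
In Python, from rig import manip gives the robot as it stands.
- The arm moves only by the tool send_rows, never from a script. Its argument "increments" is a list of rows, each a list of 5 numbers: the opening, from 0 (shut) to 1 (fully open), then the shift along the tool's x, y, z in m, then the turn about the tool's z in rad. A call has 1 to 8 rows; each row shifts and turns the commanded pose from where the row before left it, along the tool's axes as they then stand; what a row does not reach is not made up. A row lasts 1/8 s, in which the tool goes at most 62.5 mm and 10.7 degrees, less where a joint would pass 70% of its speed; a pose out of reach is approached as far as the arm can. A call is refused whole if a number of a shift passes 0.0625 or a number of a turn 0.188, either way. A call with a gripper value outside its range is refused whole. The fingers move at their own pace and stop on an object; "squeeze" is the grip in N (left out, the last holds). Time passes only in rows, so rows that do not move let the fingers close. It gives the time, the measured TCP pose, the force and the opening at its end, in the units of the state.
- manip.get_state(): the state, without advancing time (a new reading comes with each control period).
- manip.get_image(name): name is "scene" or "top" or "wrist"; returns the picture (400x640x3 uint8, red, green, blue); there is no depth.
- manip.calibration(name): a dict with "fx", "fy", "cx", "cy" (pixels), "distortion" ([k1, k2, p1, p2, k3] as OpenCV has them; the pictures are not rectified), "camera_from_world" (4x4, takes a point from world to camera coordinates). Camera axes: x right, y up, looking along -z (the intrinsics and any distortion apply to the point x, -y, -z); pixel columns grow to the right and rows downward; lengths in m; the calibration is good to about 2 mm. A picture is of the moment at which its call begins: read the wrist's pose just before it. calibration takes no time and is no camera call; for the wrist camera it gives the pose at the moment of the call.
- manip.sign_off(): hands the job in, once; it reports no verdict.
The state is a dict: "clock": time; "qpos": joint angles; "qd": joint speeds; "effort": joint torques, N m; "position": TCP position; "ee_rot": TCP orientation; "contact_force": force on the tool from outside, world axes, zero at the start; "moment": the same for the moment, N m; "width": finger opening in m.
Only numpy, scipy, OpenCV 4.12 (cv2) and the standard library are available. Lean on these libraries where they do the work, as an engineer would, in place of code of your own. Each camera call takes 0.05 s, during which the arm holds its last target.

## Working session

There is one attempt and no reset: what is moved stays moved. The work goes in short steps, Python scripts to look and compute and a tool call to move; the robot and the scene stay as the last step left them, time stands still between calls to the robot, and variables do not carry over. Pictures are saved under pics/ and viewed, and the job is handed in when it is done.

Besides the shell and the picture viewer there is one more tool, called by a JSON object that holds its "fn" and its "kwargs". send_rows: Moves the arm, as the interface text tells. Its arguments: {"type":"object","properties":{"increments":{"type":"array","items":{"type":"array","items":{"type":"number"}}},"squeeze":{"type":"number"}},"required":["increments"]}

```bash
mkdir -p pics
cat > h.py <<'E'
import numpy as np, cv2
from rig import manip
def snap(n,f):
    im=manip.get_image(n); cv2.imwrite(f,im[:,:,::-1]); return im
def ray(c,u,v):
    K=np.array([[c['fx'],0,c['cx']],[0,c['fy'],c['cy']],[0,0,1]])
    p=cv2.undistortPoints(np.array([[[u,v]]],float),K,np.array(c['distortion'],float))[0,0]
    T=np.array(c['camera_from_world']); R=T[:3,:3];t=T[:3,3]
    return -R.T@t, R.T@np.array([p[0],-p[1],-1.0])
def onplane(c,u,v,z):
    o,d=ray(c,u,v); return o+d*(z-o[2])/d[2]
def proj(c,P):
    K=np.array([[c['fx'],0,c['cx']],[0,c['fy'],c['cy']],[0,0,1]])
    T=np.array(c['camera_from_world']); q=T[:3,:3]@np.array(P)+T[:3,3]
    q=np.array([q[0],-q[1],-q[2]])
    return cv2.projectPoints(q.reshape(1,1,3),np.zeros(3),np.zeros(3),K,np.array(c['distortion'],float))[0].ravel()
def tri(rs):
    A=np.zeros((3,3));b=np.zeros(3)
    for o,d in rs:
        d=d/np.linalg.norm(d);M=np.eye(3)-np.outer(d,d);A+=M;b+=M@o
    return np.linalg.solve(A,b)
E
python3 - <<'E'
from h import *
for n in ['scene','top','wrist']:
    c=manip.calibration(n); snap(n,f'pics/{n}0.png'); T=np.array(c['camera_from_world']);print(n,-T[:3,:3].T@T[:3,3],c['fx'])
print(manip.get_state())
E
```

```text
scene [1.16043835 0.23358298 0.782586  ] 512.1275798070518
top [0.470516   0.14304316 0.78866751] 376.17463910984134
wrist [0.174236   0.55246312 0.37303089] 322.8475620018992
{'clock': 0.15, 'qpos': array([ 1.00599502e+00,  2.76476809e-01,  1.50583705e+00, -2.44489844e-05,
        1.36072062e+00, -1.21011597e-01]), 'qd': array([-0.00114171, -0.00219638, -0.00457342, -0.00052113,  0.00029543,
       -0.00108588]), 'effort': array([ 9.85953011e-04, -4.17143226e+01, -2.46032757e+01, -3.63650697e-04,
        7.70898478e-03, -4.48597703e-06]), 'position': array([0.24668933, 0.51895294, 0.23062509]), 'ee_rot': array([ 3.19490814e-04,  8.45387421e-01,  5.34153151e-01, -6.46358722e-04]), 'contact_force': array([-0.97738484,  0.45593838,  0.40577504]), 'moment': array([0.04013235, 0.00336058, 0.04059142]), 'width': 0.08548872518107052}
```

View pics/top0.png

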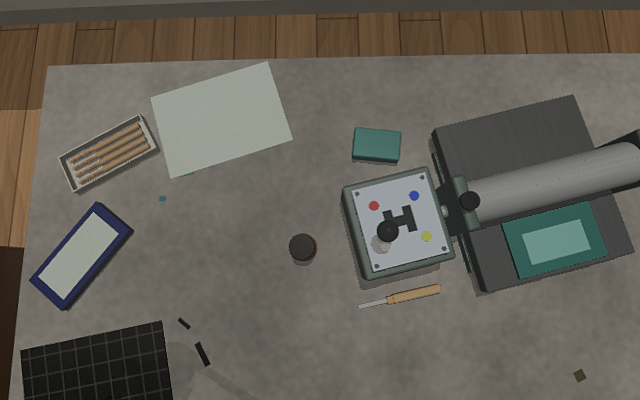

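View pics/scene0.png

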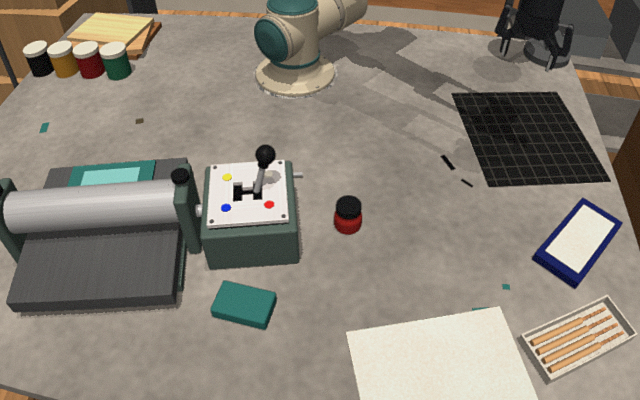

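View pics/wrist0.png

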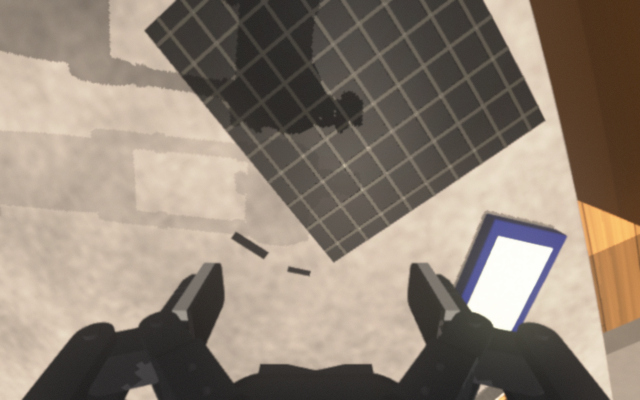

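The top view shows red at (374,206), blue at (414,196), yellow at (426,236), and the knob at (388,231) partly covering white. The scene view has the knob at (265,154). Blue is fore right, and the lever starts aft in the left lane.

```bash
cat > m.py <<'E'
from h import *
def cen(im,lo,hi,box):
    hsv=cv2.cvtColor(im,cv2.COLOR_RGB2HSV); m=cv2.inRange(hsv,np.array(lo),np.array(hi))
    M=np.zeros_like(m);x0,y0,x1,y1=box;M[y0:y1,x0:x1]=m[y0:y1,x0:x1]
    n,l,s,c=cv2.connectedComponentsWithStats(M); k=1+np.argmax(s[1:,4]); return c[k],s[k]
def circ(im,box,r0,r1):
    x0,y0,x1,y1=box; g=cv2.cvtColor(im,cv2.COLOR_RGB2GRAY)[y0:y1,x0:x1]
    m=(g<45).astype(np.uint8); m=cv2.morphologyEx(m,cv2.MORPH_OPEN,cv2.getStructuringElement(cv2.MORPH_ELLIPSE,(13,13)))
    n,l,s,c=cv2.connectedComponentsWithStats(m); k=1+np.argmax(s[1:,4]); return c[k]+[x0,y0],s[k]
B={'blue':((105,120,60),(130,255,255)),'yellow':((22,100,80),(35,255,255)),'red':((0,140,80),(6,255,255))}
def dots(n,im,box):
    c=manip.calibration(n);o={}
    for k,(lo,hi) in B.items():
        p,s=cen(im,lo,hi,box); o[k]=onplane(c,p[0],p[1],.114); print(n,k,p,s[2:],o[k].round(4))
    return o
E
python3 - <<'E'
from m import *
ti=cv2.imread('pics/top0.png')[:,:,::-1].copy(); si=cv2.imread('pics/scene0.png')[:,:,::-1].copy()
a=dots('top',ti,(345,170,450,275)); b=dots('scene',si,(200,160,292,225))
D={k:(a[k]+b[k])/2 for k in a}
lanev=D['blue']-D['yellow']; cr=D['red']-D['blue']
print('len',np.linalg.norm(lanev),np.linalg.norm(cr),np.arctan2(lanev[1],lanev[0]),np.arctan2(-cr[0],cr[1]))
yaw=np.arctan2(lanev[1]-cr[0],lanev[0]+cr[1]); g=(D['red']+D['yellow'])/2
print('yaw',yaw,'gate',g)
p1,s1=circ(ti,(365,205,415,255),0,0); p2,s2=circ(si,(245,140,285,175),0,0)
print(p1,s1,p2,s2)
K=tri([ray(manip.calibration('top'),*p1),ray(manip.calibration('scene'),*p2)])
print('knob',K); R=np.array([[np.cos(yaw),np.sin(yaw)],[-np.sin(yaw),np.cos(yaw)]])
print('knob press',R@(K-g)[:2])
c=manip.calibration('top');print([onplane(c,*p1,z) for z in(.18,.185)])
for n,p,z in(('jar',(302,247),.06),('gA',(440,289),.01),('gB',(359,306),.01)): print(n,onplane(c,*p,z))
E
```

```text
top blue [413.7761194  195.05970149] [10  9 67] [ 0.5958 -0.0135  0.114 ]
top yellow [425.97333333 235.62666667] [ 9 10 75] [ 0.5217 -0.0312  0.114 ]
top red [373.5 205.5] [ 8  8 60] [0.5778 0.0604 0.114 ]
scene blue [225.52542373 207.25423729] [10  8 59] [ 0.5961 -0.0157  0.114 ]
scene yellow [226.62962963 176.81481481] [10  7 54] [ 0.5223 -0.0335  0.114 ]
scene red [268.64814815 204.05555556] [10  7 54] [0.5783 0.0582 0.114 ]
len 0.07600403993141804 0.07599384748208395 0.23628782307958957 0.23775789719538937
yaw 0.2370228108484536 gate [0.5500305  0.01345906 0.114     ]Traceback (most recent call last):
  File "<stdin>", line 9, in <module>
  File "m.py", line 9, in circ
    n,l,s,c=cv2.connectedComponentsWithStats(m); k=1+np.argmax(s[1:,4]); return c[k]+[x0,y0],s[k]
                                                     ~~~~~~~~~^^^^^^^^^
    return _wrapfunc(a, 'argmax', axis=axis, out=out, **kwds)
    return bound(*args, **kwds)
ValueError: attempt to get argmax of an empty sequence
```

Dots agree with each other (76.0 mm both ways). Now the knob.

```bash
python3 - <<'E'
import re
s=open('m.py').read()
s=s.replace('(13,13)','(k,k)').replace('def circ(im,box,r0,r1)','def circ(im,box,k=13,th=60)').replace('g<45','g<th').replace("k=1+np.argmax(s[1:,4]); return c[k]+[x0,y0],s[k]\nB","j=1+np.argmax(s[1:,4]); return c[j]+[x0,y0],s[j]\nB")
s+='''
YAW=0.2370; G=np.array([.5500,.01346]); R=np.array([[np.cos(YAW),np.sin(YAW)],[-np.sin(YAW),np.cos(YAW)]])
def topress(P): return R@(np.array(P)[:2]-G)
def toworld(p): return R.T@np.array(p)+G
'''
open('m.py','w').write(s)
E
python3 - <<'E'
from m import *
ti=cv2.imread('pics/top0.png')[:,:,::-1].copy(); si=cv2.imread('pics/scene0.png')[:,:,::-1].copy()
p1,s1=circ(ti,(365,205,415,255),13); p2,s2=circ(si,(245,140,285,175),11)
print(p1,s1,p2,s2)
K=tri([ray(manip.calibration('top'),*p1),ray(manip.calibration('scene'),*p2)])
print('knob',K,topress(K))
c=manip.calibration('top')
for z in(.178,.183): P=onplane(c,*p1,z);print(P,topress(P))
for n,p,z in(('jar',(302,247),.06),('gA',(440,289),.01),('gB',(359,306),.01)): P=onplane(c,*p,z);print(n,P,topress(P))
im=cv2.resize(ti[150:300,320:480],None,fx=4,fy=4);cv2.imwrite('pics/z.png',im[:,:,::-1])
E
```

```text
[388.45345345 229.53153153] [ 13  12  21  25 333] [264.96710526 154.45394737] [ 11   5  19  21 304]
knob [0.52715858 0.04638605 0.18408841] [-0.0144723   0.03736854]
[0.52771802 0.04548831 0.178     ] [-0.01413928  0.03636454]
[0.52724967 0.04628706 0.183     ] [-0.014407    0.03725093]
jar [0.50762014 0.19429879 0.06      ] [0.00126349 0.18573401]
gA [ 0.42174312 -0.07997929  0.01      ] [-0.14661006 -0.06071424]
gB [0.3908207  0.08404339 0.01      ] [-0.13815761  0.10598367]
```

View pics/z.png

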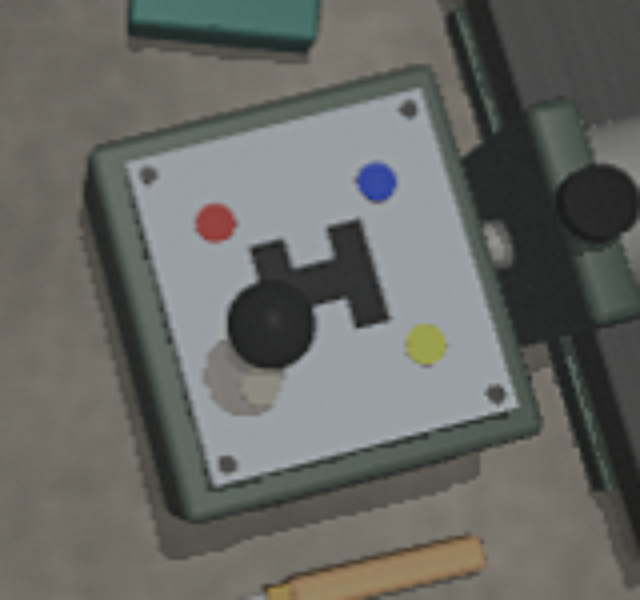

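{"fn": "send_rows", "kwargs": {"increments": [[0,0,0,-0.012,0.178],[0,0,0,-0.012,0.178],[0,0,0,-0.012,0.178],[0,0,0,-0.012,0.178],[0,0,0,-0.012,0.178],[0,0,0,0,0]], "squeeze": 20}}

```text
clock: 0.9
position: [0.2471, 0.5196, 0.2919]
ee_rot: [-0.001, 0.993, 0.119, 0.001]
contact_force: [-0.2, 0.1, 0.9]
width: 0.0002
```

```bash
cat >> m.py <<'E'
from scipy.spatial.transform import Rotation as Ro
def st():
    s=manip.get_state(); r=Ro.from_quat(np.roll(s['ee_rot'],-1)).as_matrix()
    print('t',round(s['clock'],2),'press',(topress(s['position'])*1e3).round(1),'z',(s['position'][2]*1e3).round(1),'xang',np.arctan2(r[1,0],r[0,0]).round(4),'toolz',r[:,2].round(4),'F press',(R@s['contact_force'][:2]).round(2),s['contact_force'][2].round(2),'w',s['width'].round(4))
    return s,r
def need(p,z):
    s,r=st(); P=np.r_[toworld(p),z]; print('need tool',(r.T@(P-s['position'])*1e3).round(1))
E
python3 -c "
from m import *
need((-.062,.037),.30)"
```

```text
Traceback (most recent call last):
  File "m.py", line 26, in need
    s,r=st(); P=np.r_[toworld(p),z]; print('need tool',(r.T@(P-s['position'])*1e3).round(1))
        ~~^^
  File "m.py", line 23, in st
    print('t',round(s['clock'],2),'press',(topress(s['position'])*1e3).round(1),'z',(s['position'][2]*1e3).round(1),'xang',np.arctan2(r[1,0],r[0,0]).round(4),'toolz',r[:,2].round(4),'F press',(R@s['contact_force'][:2]).round(2),s['contact_force'][2].round(2),'w',s['width'].round(4))
                                                                                                                                                                                                                                                                       ^^^^^^^^^^^^^^^^
AttributeError: 'float' object has no attribute 'round'
```

```bash
sed -i "s/s\['width'\].round(4)/round(s['width'],4)/" m.py
python3 -c "
from m import *
need((-.065,.037),.29)"
```

```text
t 0.9 press [-175.6  563.1] z 291.9 xang 0.2391 toolz [ 9.0e-04  1.4e-03 -1.0e+00] F press [-0.16  0.11] 0.91 w 0.0002
need tool [109.5 526.4   1.5]
```

{"fn": "send_rows", "kwargs": {"increments": [[0,0.009,0.044,0,0],[0,0.009,0.044,0,0],[0,0.009,0.044,0,0],[0,0.009,0.044,0,0],[0,0.009,0.044,0,0],[0,0.009,0.044,0,0],[0,0.009,0.044,0,0],[0,0.009,0.044,0,0]]}}

```text
clock: 1.9
position: [0.3996, 0.1926, 0.2906]
ee_rot: [0.0, 0.993, 0.12, -0.0]
contact_force: [0.5, 0.7, -0.4]
width: 0.0002
```

{"fn": "send_rows", "kwargs": {"increments": [[0,0.009,0.044,0,0],[0,0.009,0.044,0,0],[0,0.009,0.044,0,0],[0,0.009,0.042,0,0],[0,0,0,0,0],[0,0,0,0,0]]}}

```text
clock: 2.65
position: [0.4747, 0.0337, 0.2906]
ee_rot: [-0.001, 0.993, 0.119, -0.001]
contact_force: [-0.4, 0.8, -0.4]
width: -0.0004
```

```bash
python3 -c "
from m import *
need((-.065,.037),.172)
snap('wrist','pics/w1.png');snap('scene','pics/s1.png')"
```

```text
t 2.65 press [-68.4  37.3] z 290.6 xang 0.2381 toolz [-1.8e-03  9.0e-04 -1.0e+00] F press [-0.21  0.87] -0.43 w -0.0004
need tool [  3.6   0.5 118.6]
```

View pics/w1.png

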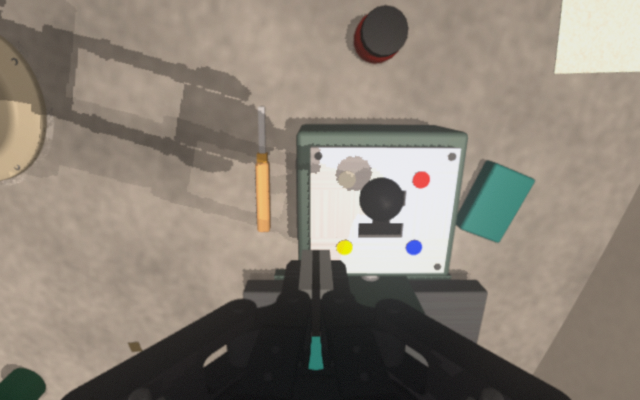

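View pics/s1.png

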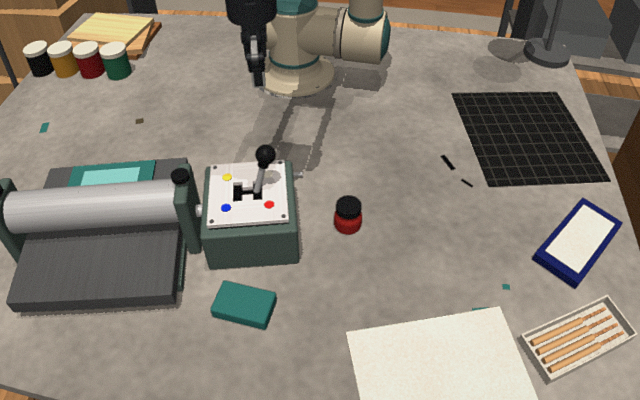

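Wrist view: the shut fingertips span columns ~300–332 at row 250, the knob is at (381,199), and the tool is aft of the knob. I'll size the fingertips next.

```bash
python3 -c "
from m import *
s,r=st(); c=manip.calibration('wrist')
for off in [(0,0,0),(0,-.011,0),(0,.011,0),(.0145,-.011,0),(-.0145,-.011,0),(.008,-.011,0),(.0145,-.011,-.03)]:
  print(off,proj(c,s['position']+r@np.array(off)).round(1))
im=cv2.imread('pics/w1.png');cv2.imwrite('pics/z2.png',cv2.resize(im[200:350,230:410],None,fx=4,fy=4))
"
```

```text
t 2.75 press [-68.3  38. ] z 291.0 xang 0.2391 toolz [-8.e-04  6.e-04 -1.e+00] F press [-0.78  0.94] 0.25 w -0.0001
(0, 0, 0) [316.6 264.6]
(0, -0.011, 0) [316.6 244.4]
(0, 0.011, 0) [316.6 283.8]
(0.0145, -0.011, 0) [346.5 244.4]
(-0.0145, -0.011, 0) [286.7 244.5]
(0.008, -0.011, 0) [333.1 244.4]
(0.0145, -0.011, -0.03) [353.3 277.1]
```

View pics/z2.png

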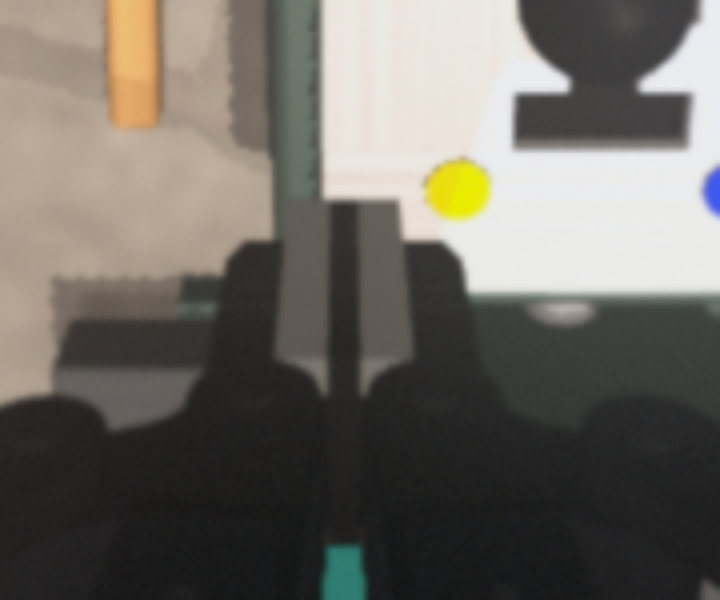

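{"fn": "send_rows", "kwargs": {"increments": [[0,0,0,0.025,0],[0,0,0,0.025,0],[0,0,0,0.025,0],[0,0,0,0.025,0],[0,0,0,0.024,0],[0,0,0,0,0],[0,0,0,0,0]]}}

```text
clock: 3.62
position: [0.4759, 0.034, 0.1682]
ee_rot: [0.0, 0.993, 0.119, 0.001]
contact_force: [0.2, 0.9, -0.0]
width: -0.0004
```

```bash
python3 -c "
from m import *
need((-.052,.0375),.166)
a=snap('scene','pics/s2.png');b=snap('wrist','pics/w2.png')
cv2.imwrite('pics/z3.png',np.hstack([cv2.resize(a[90:240,180:330],(400,400)),cv2.resize(b[100:300,220:420],(400,400))])[:,:,::-1])
"
```

```text
t 3.62 press [-67.3  37.3] z 168.2 xang 0.2383 toolz [ 1.6e-03  1.0e-04 -1.0e+00] F press [0.35 0.79] -0.03 w -0.0004
need tool [15.3 -0.2  2.2]
```

View pics/z3.png

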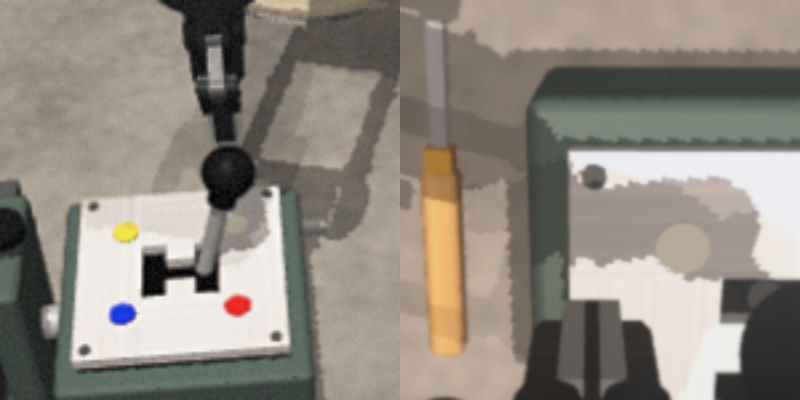

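The scene shows the fingertips just aft of the knob in the left lane. I'll creep forward now.

{"fn": "send_rows", "kwargs": {"increments": [[0,0.003,0,0,0],[0,0.003,0,0,0],[0,0.003,0,0,0],[0,0.003,0,0,0],[0,0.003,0,0,0],[0,0.003,0,0,0],[0,0,0,0,0]]}}

```text
clock: 4.6
position: [0.4931, 0.0377, 0.1672]
ee_rot: [-0.0, 0.993, 0.118, 0.0]
contact_force: [0.4, -0.6, -0.6]
width: -0.0002
```

```bash
cat >> m.py <<'E'
def knob(tag,z=.186,bw=None):
    a=snap('scene',f'pics/s_{tag}.png');b=snap('wrist',f'pics/w_{tag}.png');t=snap('top',f'pics/t_{tag}.png')
    cv2.imwrite(f'pics/c_{tag}.png',np.hstack([cv2.resize(a[110:230,190:310],(400,400)),cv2.resize(t[170:270,350:450],(400,400))])[:,:,::-1])
E
python3 -c "
from m import *
st();knob('a')
"
```

```text
t 4.6 press [-49.6  36.9] z 167.2 xang 0.2371 toolz [ 1.e-04  1.e-04 -1.e+00] F press [ 0.22 -0.63] -0.65 w -0.0002
```

View pics/c_a.png

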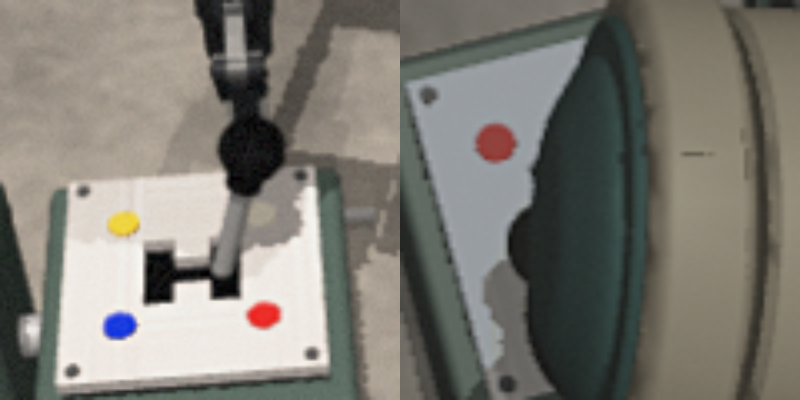

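View pics/w_a.png

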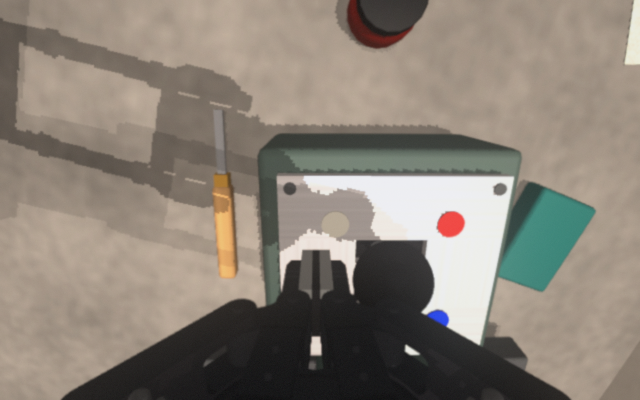

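The wrist view shows a small gap between the finger (col 347) and the knob's edge (col 353), as expected. I'll push on.

{"fn": "send_rows", "kwargs": {"increments": [[0,0.002,0,0,0],[0,0.002,0,0,0],[0,0.002,0,0,0],[0,0.002,0,0,0],[0,0.002,0,0,0],[0,0.002,0,0,0],[0,0,0,0,0],[0,0,0,0,0]]}}

```text
clock: 5.75
position: [0.505, 0.0404, 0.1673]
ee_rot: [0.0, 0.993, 0.118, 0.0]
contact_force: [-1.6, 0.1, 2.3]
width: -0.0003
```

```bash
cat >> m.py <<'E'
def wk(tag):
    s,r=st(); c=manip.calibration('wrist'); b=snap('wrist',f'pics/w_{tag}.png')
    a=snap('scene',f'pics/s_{tag}.png')
    cv2.imwrite(f'pics/c_{tag}.png',np.hstack([cv2.resize(a[110:230,190:310],(400,400)),cv2.resize(b[100:400,200:500],(400,400))])[:,:,::-1])
E
python3 -c "
from m import *
wk('b')
"
```

```text
t 5.75 press [-37.4  36.8] z 167.3 xang 0.237 toolz [ 8.e-04  1.e-04 -1.e+00] F press [-1.58  0.44] 2.32 w -0.0003
```

View pics/c_b.png

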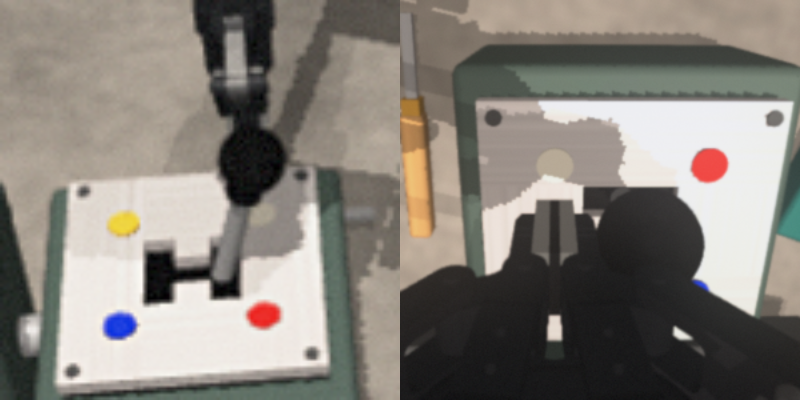

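```bash
cat >> m.py <<'E'
def hough(im,box,r0,r1,name,up=4):
    x0,y0,x1,y1=box; g=cv2.cvtColor(im,cv2.COLOR_RGB2GRAY)[y0:y1,x0:x1]
    g=cv2.resize(g,None,fx=up,fy=up,interpolation=cv2.INTER_CUBIC); g=cv2.min(g,110); g=cv2.GaussianBlur(g,(7,7),0)
    c=cv2.HoughCircles(g,cv2.HOUGH_GRADIENT_ALT if False else cv2.HOUGH_GRADIENT,1,up*8,param1=120,param2=12,minRadius=r0*up,maxRadius=r1*up)
    if c is None: print(name,'none');return None
    c=c[0][:3]; out=[(p[0]/up+x0,p[1]/up+y0,p[2]/up) for p in c]; 
    v=cv2.cvtColor(g,cv2.COLOR_GRAY2BGR); p=c[0]; cv2.circle(v,(int(p[0]),int(p[1])),int(p[2]),(0,0,255),1); cv2.imwrite(f'pics/h_{name}.png',v)
    print(name,np.round(out,1).tolist()); return out[0]
def kn(tag,wb,sb,z=.187):
    b=cv2.imread(f'pics/w_{tag}.png')[:,:,::-1].copy(); a=cv2.imread(f'pics/s_{tag}.png')[:,:,::-1].copy()
    cw=manip.calibration('wrist'); cs=manip.calibration('scene')
    p=hough(b,wb,36,44,'w_'+tag,3); q=hough(a,sb,8,11,'s_'+tag,6)
    rs=[]
    for n,c,k in(('w',cw,p),('s',cs,q)):
        if k is None: continue
        rs.append(ray(c,k[0],k[1])); P=onplane(c,k[0],k[1],z); print(n,'knob press',(topress(P)*1e3).round(1))
    if len(rs)==2: K=tri(rs); print('tri',(topress(K)*1e3).round(1),K[2].round(4))
E
python3 -c "
from m import *
kn('a',(330,220,460,350),(245,130,290,175),.185)
kn('b',(330,220,460,350),(245,130,290,175))
"
```

```text
w_a [[393.20001220703125, 282.79998779296875, 39.900001525878906]]
s_a [[264.6000061035156, 154.39999389648438, 9.100000381469727]]
w knob press [-3.4 37.3]
s knob press [-13.7  36.7]
tri [-5.5 38.8] 0.1909
w_b [[386.79998779296875, 283.5, 40.20000076293945]]
s_b [[265.3999938964844, 158.1999969482422, 10.100000381469727]]
w knob press [-6.7 38.2]
s knob press [-1.6 38. ]
tri [-5.7 37.1] 0.1838
```

{"fn": "send_rows", "kwargs": {"increments": [[0,0.0015,0,0,0],[0,0.0015,0,0,0],[0,0.0015,0,0,0],[0,0,0,0,0],[0,0,0,0,0]]}}

```text
clock: 6.48
position: [0.5092, 0.0415, 0.1673]
ee_rot: [-0.0, 0.993, 0.118, 0.0]
contact_force: [-2.5, -1.1, 1.9]
width: -0.0002
```

{"fn": "send_rows", "kwargs": {"increments": [[0,-0.005,0,0,0],[0,-0.01,0,0,0],[0,-0.01,0,0,0],[0,0,0,0,0],[0,0,0,0,0]]}}

```text
clock: 7.1
position: [0.4849, 0.0356, 0.1675]
ee_rot: [0.0, 0.993, 0.118, 0.0]
contact_force: [0.2, 0.4, -0.1]
width: -0.0001
```

```bash
python3 -c "
from m import *
wk('c')
kn('c',(330,200,480,350),(245,130,290,180),.1853)
"
```

```text
t 7.1 press [-58.1  36.8] z 167.5 xang 0.2368 toolz [ 1.e-03  1.e-04 -1.e+00] F press [0.28 0.32] -0.05 w -0.0001
w_c [[442.20001220703125, 283.79998779296875, 41.400001525878906]]
s_c [[265.79998779296875, 159.39999389648438, 10.0]]
w knob press [-1.8 36.7]
s knob press [-0.5 38.4]
tri [-1.5 37.6] 0.185
```

View pics/c_c.png

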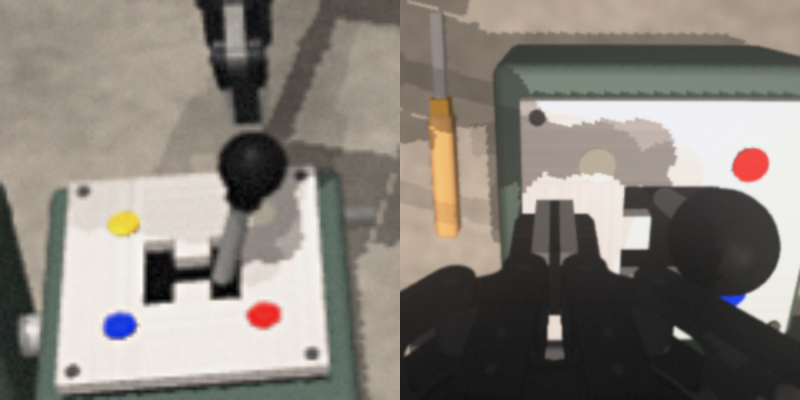

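View pics/h_w_c.png

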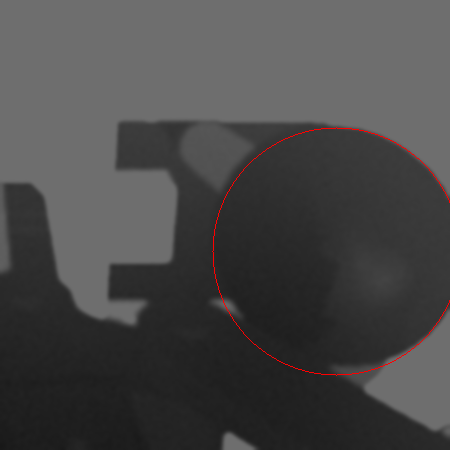

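View pics/h_s_c.png

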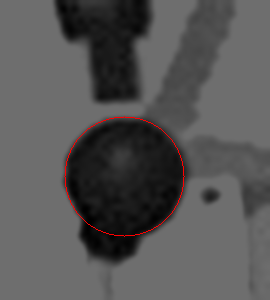

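The lever's knob is at press x ≈ -1, y ≈ 37.5 (tri height 0.185, correct), so it can cross. Now I'll go around to its left side.

{"fn": "send_rows", "kwargs": {"increments": [[0,0,-0.015,0,0],[0,0,-0.015,0,0],[0,0,-0.015,0,0],[0,0.015,0,0,0],[0,0.015,0,0,0],[0,0.015,0,0,0],[0,0.013,0,0,0],[0,0,0,0,0]]}}

```text
clock: 8.2
position: [0.5317, 0.0929, 0.167]
ee_rot: [-0.0, 0.993, 0.118, 0.0]
contact_force: [0.1, 0.6, -0.9]
width: 0.0001
```

```bash
python3 -c "
from m import *
wk('d')
need((0,.07),.167)
"
```

```text
t 8.2 press [ 0.9 81.5] z 167.0 xang 0.2367 toolz [ 1.e-04  0.e+00 -1.e+00] F press [0.28 0.55] -0.89 w 0.0001
t 8.3 press [-0.7 81.8] z 167.0 xang 0.2367 toolz [-1.3e-03 -1.0e-04 -1.0e+00] F press [ 0.5  -0.79] -0.16 w 0.0001
need tool [ 0.7 11.8 -0. ]
```

View pics/c_d.png

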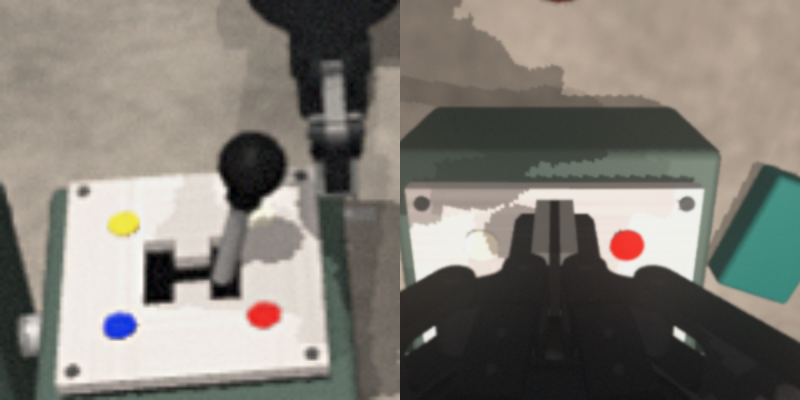

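The fingers stand left of the knob. Now I'll push across (tool +y).

{"fn": "send_rows", "kwargs": {"increments": [[0,0,0.006,0,0],[0,0,0.005,0,0],[0,0,0.003,0,0],[0,0,0.003,0,0],[0,0,0.003,0,0],[0,0,0.003,0,0],[0,0,0.003,0,0],[0,0,0.003,0,0]]}}

```text
clock: 9.3
position: [0.5373, 0.0647, 0.1673]
ee_rot: [-0.0, 0.993, 0.118, 0.0]
contact_force: [-1.7, 4.1, 3.6]
width: -0.0002
```

```bash
python3 -c "
from m import *
wk('e')
kn('e',(330,200,480,350),(225,130,290,180),.187)
"
```

```text
t 9.3 press [-0.3 52.7] z 167.3 xang 0.2371 toolz [ 1.e-04  1.e-04 -1.e+00] F press [-0.66  4.43] 3.6 w -0.0002
w_e [[386.79998779296875, 343.5, 43.79999923706055]]
s_e [[257.1000061035156, 158.89999389648438, 10.100000381469727], [269.3999938964844, 172.89999389648438, 9.0]]
w knob press [32.9 21. ]
s knob press [-1.4 23.8]
tri [25.8 30.2] 0.206
```

View pics/c_e.png

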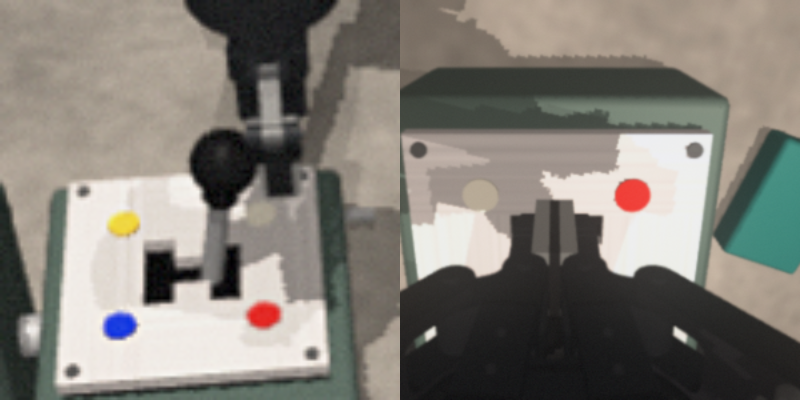

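Scene circle gives knob y ≈ 23.8, matching finger contact geometry (52.7 − 29). The wrist circle is a false one because the knob is hidden behind the fingers, so I'm ignoring it. The knob is moving across, so I'll continue.

{"fn": "send_rows", "kwargs": {"increments": [[0,0,0.0035,0,0],[0,0,0.0035,0,0],[0,0,0.0035,0,0],[0,0,0.0035,0,0],[0,0,0.0035,0,0],[0,0,0.0035,0,0],[0,0,0.0035,0,0],[0,0,0.0035,0,0]]}}

```text
clock: 10.4
position: [0.5438, 0.0373, 0.1672]
ee_rot: [0.0, 0.993, 0.118, -0.0]
contact_force: [-1.4, 2.6, 2.8]
width: -0.0001
```

```bash
python3 -c "
from m import *
wk('f')
kn('f',(330,200,480,350),(225,130,270,180),.190)
"
```

```text
t 10.4 press [-0.4 24.6] z 167.2 xang 0.237 toolz [-1.e-04 -0.e+00 -1.e+00] F press [-0.71  2.83] 2.77 w -0.0001
w_f [[389.20001220703125, 338.20001220703125, 38.5]]
s_f [[240.1999969482422, 159.10000610351562, 9.899999618530273]]
w knob press [32.8 -1.3]
s knob press [-0.8 -4.7]
tri [25.9  4.1] 0.2072
```

View pics/c_f.png

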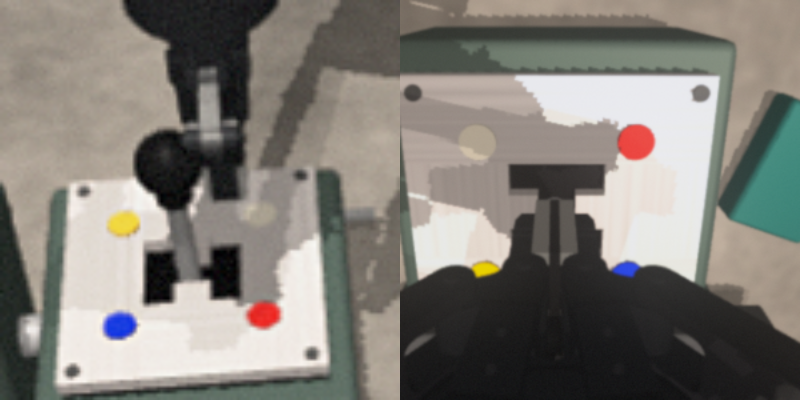

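The knob is at (-0.8, -4.7), centred in the cross channel. I'll continue ~30 mm.

{"fn": "send_rows", "kwargs": {"increments": [[0,0,0.0035,0,0],[0,0,0.0035,0,0],[0,0,0.0035,0,0],[0,0,0.0035,0,0],[0,0,0.0035,0,0],[0,0,0.0035,0,0],[0,0,0.0035,0,0],[0,0,0.0035,0,0]]}}

```text
clock: 11.5
position: [0.5503, 0.0102, 0.1668]
ee_rot: [-0.0, 0.993, 0.118, -0.0]
contact_force: [-0.6, 2.4, -3.0]
width: 0.0001
```

{"fn": "send_rows", "kwargs": {"increments": [[0,0,0.0025,0,0],[0,0,0.0025,0,0],[0,0,0,0,0]]}}

```text
clock: 11.88
position: [0.5515, 0.0052, 0.1671]
ee_rot: [0.0, 0.993, 0.118, -0.0]
contact_force: [-0.4, 2.4, -2.0]
width: 0.0001
```

```bash
python3 -c "
from m import *
wk('g')
kn('g',(330,200,480,350),(205,130,255,180),.1855)
"
```

```text
t 11.88 press [-0.5 -8.4] z 167.1 xang 0.2369 toolz [-4.e-04 -2.e-04 -1.e+00] F press [0.21 2.45] -1.96 w 0.0001
w_g none
s_g [[221.8000030517578, 162.39999389648438, 9.699999809265137]]
s knob press [ -0.8 -36.8]
```

View pics/c_g.png

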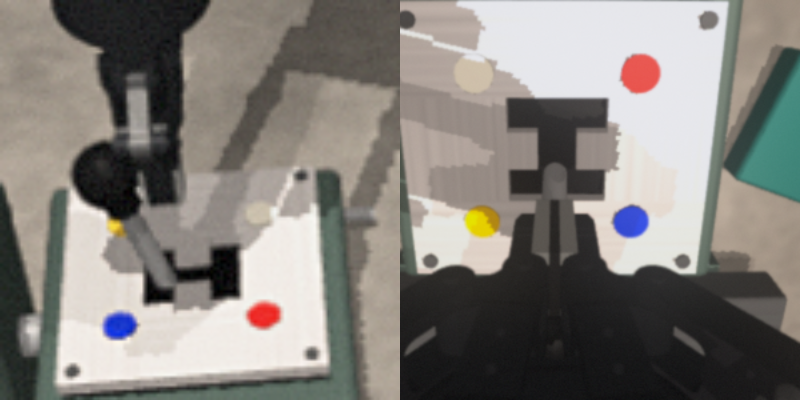

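The knob is at (-0.8, -36.8), in the right lane and visibly clear in both views. I'll back off and go around to its aft side.

{"fn": "send_rows", "kwargs": {"increments": [[0,0,-0.01,0,0],[0,0,-0.013,0,0],[0,-0.016,0,0,0],[0,-0.018,0,0,0],[0,-0.018,0,0,0],[0,0,0.018,0,0],[0,0,0.018,0,0],[0,0,0.017,0,0]]}}

```text
clock: 12.98
position: [0.5091, -0.0378, 0.1674]
ee_rot: [0.0, 0.993, 0.118, 0.001]
contact_force: [0.8, 0.2, -0.1]
width: 0.0
```

{"fn": "send_rows", "kwargs": {"increments": [[0,0,0,0,0]]}}

```text
clock: 13.1
position: [0.509, -0.0377, 0.1671]
ee_rot: [0.0, 0.993, 0.117, 0.0]
contact_force: [0.0, -0.3, 0.0]
width: 0.0001
```

```bash
python3 -c "
from m import *
wk('i')
kn('i',(330,200,480,350),(205,130,255,180),.1855)
"
```

```text
t 13.1 press [-51.8 -40.1] z 167.1 xang 0.2344 toolz [ 3.e-04 -1.e-04 -1.e+00] F press [-0.04 -0.28] 0.05 w 0.0001
w_i [[428.5, 280.79998779296875, 41.400001525878906]]
s_i [[221.89999389648438, 162.1999969482422, 10.100000381469727]]
w knob press [ -2.7 -36.6]
s knob press [ -1.1 -36.6]
tri [ -2.3 -36.9] 0.1846
```

View pics/c_i.png

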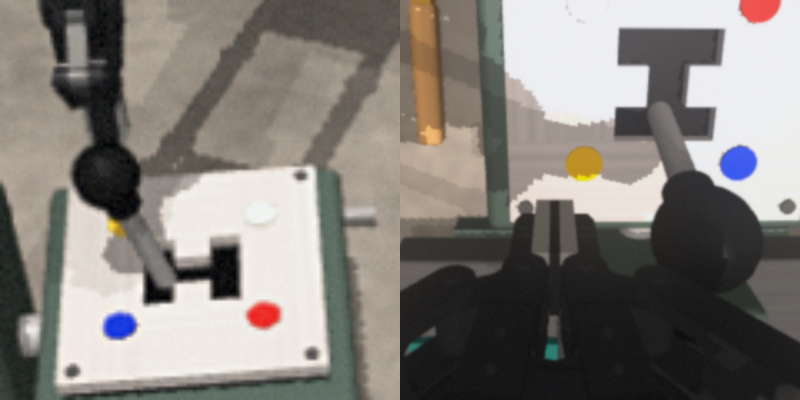

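The fingers are aft of the knob, lever unmoved. Now I'll push fore toward blue.

{"fn": "send_rows", "kwargs": {"increments": [[0,0.006,-0.003,0,0],[0,0.006,0,0,0],[0,0.003,0,0,0],[0,0.003,0,0,0],[0,0.003,0,0,0],[0,0.003,0,0,0],[0,0.003,0,0,0],[0,0.003,0,0,0]]}}

```text
clock: 14.2
position: [0.5365, -0.0259, 0.1674]
ee_rot: [-0.0, 0.993, 0.118, -0.0]
contact_force: [-2.3, -0.7, 2.9]
width: 0.0001
```

```bash
python3 -c "
from m import *
wk('j')
kn('j',(330,200,480,350),(205,130,255,190),.184)
"
```

```text
t 14.2 press [-22.3 -35.1] z 167.4 xang 0.2369 toolz [-1.e-04  1.e-04 -1.e+00] F press [-2.4  -0.16] 2.94 w 0.0001
w_j [[384.79998779296875, 287.20001220703125, 38.29999923706055]]
s_j [[221.8000030517578, 167.1999969482422, 10.0], [216.1999969482422, 145.89999389648438, 8.5]]
w knob press [  8.9 -37.4]
s knob press [  9.6 -36.7]
tri [  9.  -37.1] 0.1838
```

View pics/c_j.png

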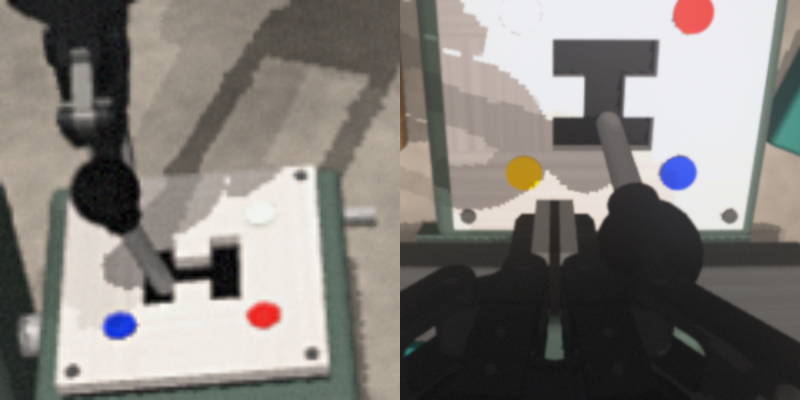

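The knob is at x ≈ 9 and moving into the blue side. About 28 mm remain.

{"fn": "send_rows", "kwargs": {"increments": [[0,0.003,0,0,0],[0,0.003,0,0,0],[0,0.003,0,0,0],[0,0.003,0,0,0],[0,0.003,0,0,0],[0,0.003,0,0,0],[0,0.003,0,0,0],[0,0,0,0,0]]}}

```text
clock: 15.3
position: [0.5573, -0.0208, 0.167]
ee_rot: [-0.0, 0.993, 0.118, 0.0]
contact_force: [-1.7, -0.5, -0.3]
width: -0.0002
```

{"fn": "send_rows", "kwargs": {"increments": [[0,0.0015,0,0,0],[0,0.0015,0,0,0],[0,0.0015,0,0,0],[0,0,0,0,0]]}}

```text
clock: 15.8
position: [0.5612, -0.0199, 0.167]
ee_rot: [-0.0, 0.993, 0.118, -0.0]
contact_force: [-2.9, -0.1, -1.9]
width: -0.0003
```

```bash
python3 -c "
from m import *
wk('k')
kn('k',(330,200,480,350),(205,140,255,195),.180)
"
```

```text
t 15.8 press [  3.1 -35. ] z 167.0 xang 0.237 toolz [-5.e-04  2.e-04 -1.e+00] F press [-2.8   0.57] -1.93 w -0.0003
w_k [[382.79998779296875, 285.20001220703125, 39.70000076293945]]
s_k [[221.60000610351562, 179.39999389648438, 10.199999809265137]]
w knob press [ 33.8 -38.8]
s knob press [ 34.8 -36.7]
tri [ 34.  -37.6] 0.18
```

View pics/c_k.png

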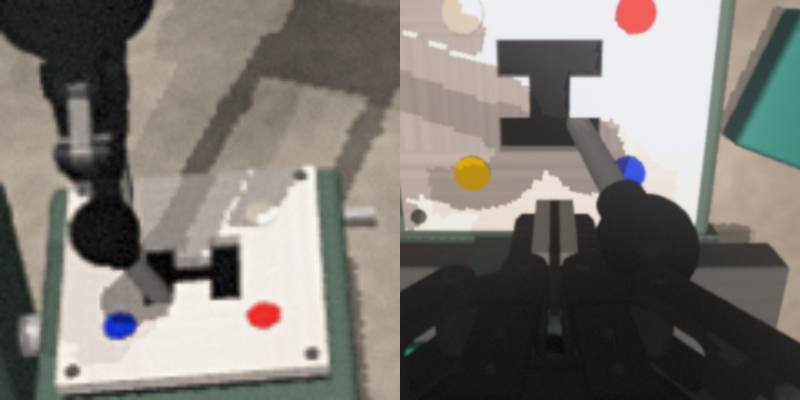

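The knob is at x ≈ 34, so I'll creep to the stop while watching force.

{"fn": "send_rows", "kwargs": {"increments": [[0,0.001,0,0,0],[0,0.001,0,0,0],[0,0,0,0,0]]}}

```text
clock: 16.27
position: [0.5635, -0.0195, 0.1673]
ee_rot: [0.0, 0.993, 0.118, 0.0]
contact_force: [-2.7, -0.4, -2.5]
width: -0.0002
```

{"fn": "send_rows", "kwargs": {"increments": [[0,0.001,0,0,0],[0,0,0,0,0]]}}

```text
clock: 16.52
position: [0.5642, -0.0193, 0.1672]
ee_rot: [-0.0, 0.993, 0.118, -0.0]
contact_force: [-3.5, -0.1, -1.8]
width: -0.0001
```

{"fn": "send_rows", "kwargs": {"increments": [[0,0.001,0,0,0],[0,0,0,0,0]]}}

```text
clock: 16.77
position: [0.5647, -0.0191, 0.1672]
ee_rot: [-0.0, 0.993, 0.118, -0.001]
contact_force: [-3.6, -0.9, -1.2]
width: -0.0002
```

```bash
python3 -c "
from m import *
wk('l')
kn('l',(330,200,480,350),(205,140,255,195),.180)
"
```

```text
t 16.77 press [  6.7 -35.1] z 167.2 xang 0.2371 toolz [-1.1e-03 -1.0e-04 -1.0e+00] F press [-3.75 -0.05] -1.2 w -0.0002
w_l [[380.79998779296875, 287.79998779296875, 43.400001525878906]]
s_l [[221.60000610351562, 181.1999969482422, 10.199999809265137]]
w knob press [ 36.6 -40.2]
s knob press [ 39.1 -36.5]
tri [ 37.1 -38.4] 0.1795
```

{"fn": "send_rows", "kwargs": {"increments": [[0,0.001,0,0,0],[0,0,0,0,0]]}}

```text
clock: 17.12
position: [0.5652, -0.0189, 0.1671]
ee_rot: [0.0, 0.993, 0.118, -0.001]
contact_force: [-5.8, -0.4, -2.1]
width: -0.0
```

{"fn": "send_rows", "kwargs": {"increments": [[0,0.001,0,0,0],[0,0,0,0,0]]}}

```text
clock: 17.38
position: [0.5655, -0.0188, 0.1671]
ee_rot: [0.0, 0.993, 0.118, -0.002]
contact_force: [-7.4, -2.0, -0.8]
width: 0.0004
```

{"fn": "send_rows", "kwargs": {"increments": [[0,0.001,0,0,0],[0,0,0,0,0]]}}

```text
clock: 17.62
position: [0.5658, -0.0188, 0.167]
ee_rot: [0.0, 0.993, 0.118, -0.003]
contact_force: [-8.5, -2.1, 0.9]
width: 0.0005
```

{"fn": "send_rows", "kwargs": {"increments": [[0,-0.006,0,0,0],[0,-0.012,0,0,0],[0,-0.015,0,0,0],[0,-0.01,0,0,0],[0,0,0,-0.02,0],[0,0,0,-0.04,0],[0,0,0,-0.04,0],[0,0,0,0,0]]}}

```text
clock: 18.62
position: [0.5281, -0.0289, 0.271]
ee_rot: [0.001, 0.993, 0.118, 0.004]
contact_force: [0.6, 0.8, 0.3]
width: -0.0001
```

```bash
python3 -c "
from m import *
wk('n')
kn('n',(330,100,560,350),(205,140,255,195),.180)
"
```

```text
t 18.62 press [-31.2 -36. ] z 271.0 xang 0.2369 toolz [ 0.0084 -0.0013 -1.    ] F press [0.81 0.67] 0.33 w -0.0001
w_n none
s_n [[221.39999389648438, 181.60000610351562, 10.100000381469727]]
s knob press [ 39.9 -36.8]
```

View pics/c_n.png

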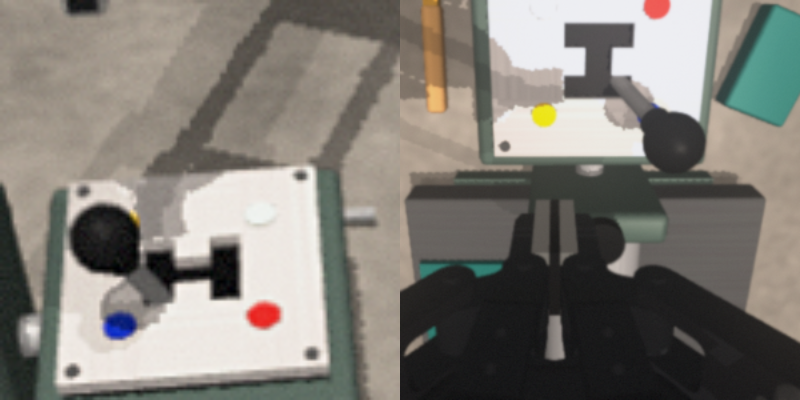

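The lever leans into the blue slot. I'll retreat toward the start so the top camera is clear and make a final check.

{"fn": "send_rows", "kwargs": {"increments": [[0,-0.02,-0.02,-0.01,0],[0,-0.02,-0.045,0,0],[0,-0.02,-0.045,0,0],[0,-0.02,-0.045,0,0],[0,-0.02,-0.045,0,0],[0,-0.01,-0.045,0,0],[0,0,-0.045,0,0],[0,0,-0.045,0,0]]}}

```text
clock: 19.73
position: [0.3392, 0.2722, 0.2759]
ee_rot: [0.0, 0.993, 0.118, -0.001]
contact_force: [0.8, -0.1, -0.5]
width: 0.0002
```

{"fn": "send_rows", "kwargs": {"increments": [[0,0,-0.045,0,0],[0,0,-0.045,0,0],[0,0,0,0,0]]}}

```text
clock: 20.1
position: [0.3181, 0.3606, 0.2753]
ee_rot: [0.0, 0.993, 0.12, -0.002]
contact_force: [0.4, -0.9, 0.0]
width: 0.0004
```

```bash
python3 -c "
from m import *
st()
a=snap('scene','pics/s_z.png');t=snap('top','pics/t_z.png')
cv2.imwrite('pics/c_z.png',np.hstack([cv2.resize(a[110:230,190:310],(400,400)),cv2.resize(t[170:270,350:450],(400,400))])[:,:,::-1])
q=hough(a,(205,140,255,195),8,11,'sz',6)
p=hough(t,(385,170,440,225),9,13,'tz',6)
cs=manip.calibration('scene');ct=manip.calibration('top')
for c,k in((cs,q),(ct,p)): print((topress(onplane(c,k[0],k[1],.18))*1e3).round(1))
K=tri([ray(cs,*q[:2]),ray(ct,*p[:2])]);print(topress(K)*1e3,K[2])
for n,xy in(('home',(.037,-.038)),):
  print('expected px',proj(cs,np.r_[toworld(xy),.18]),proj(ct,np.r_[toworld(xy),.18]))
t0=cv2.imread('pics/top0.png')[:,:,::-1]; d=cv2.absdiff(t0,t).max(2)
for n,b in(('jar',(285,228,320,265)),('block',(348,122,406,168)),('gouge',(355,282,445,312))): x0,y0,x1,y1=b; print(n,(d[y0:y1,x0:x1]>40).sum())
"
```

```text
t 20.1 press [-143.9  391.9] z 275.3 xang 0.2411 toolz [-0.003  -0.0012 -1.    ] F press [ 0.15 -0.93] 0.04 w 0.0004
sz [[221.1999969482422, 181.8000030517578, 10.100000381469727]]
tz [[422.3999938964844, 188.39999389648438, 10.800000190734863]]
[ 40.2 -37. ]
[ 36.9 -36.1]
[ 37.3312138  -37.28813887] 0.1770298408365509
expected px [220.73093815 180.41942309] [423.49204231 188.10230708]
jar 0
block 0
gouge 0
```

View pics/c_z.png

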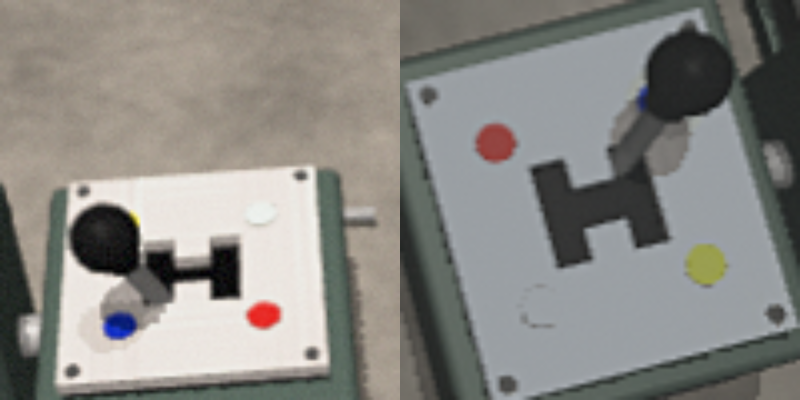

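View pics/t_z.png

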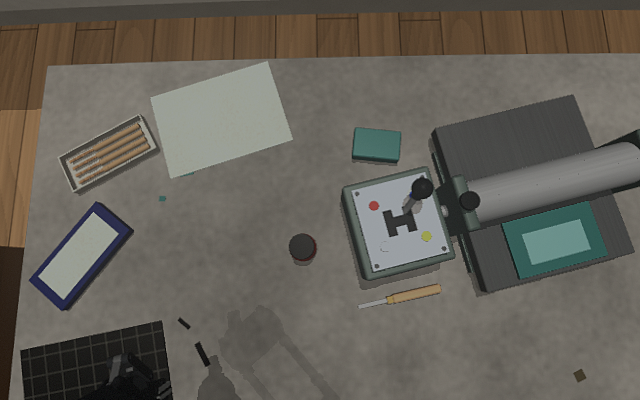

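The top view shows the knob at (422,188), where a knob fully home over blue is expected at (423,188). It triangulates to press (37.3, -37.3) mm. The jar, block and gouge are unchanged and the arm is clear.

```bash
python3 -c "
from rig import manip
print(manip.sign_off())"
```

```text
the job is handed in; nothing more can be done
None
```

The selector lever is fully home in the blue-dot slot (fore right), and I handed the job in at about 20 s of the 58 s allowed.

**What I did:** With the fingers shut, I pushed the knob fore from x ≈ -14 mm to the cross channel. I then pushed it across to the right lane and fore into the blue slot. I stopped when the force rose from about 3 N to 8.5 N at the end stop. I never gripped the lever and never pushed it toward the yellow slot.

**Last checks:**
- **Knob position:** top and scene views together put it at press x = +37.3 mm, y = -37.3 mm, height 177 mm. Fully home is x = +37 mm, y = -38 mm, about 180 mm high.
- **Other objects:** the ink jar, sanding block and gouge show no change between the first and last top pictures.
- **Arm:** it is well clear of the press and touching nothing.

**What disagreed:** read alone at an assumed height of 180 mm, the scene camera put the knob at x = 40 mm and the top camera at 37 mm. That difference is about 1 pixel of circle-fit error in the scene view. While the fingers hid the knob, circle fits in the wrist picture were wrong or found nothing, so I did not use them.

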